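Latch the gel viewer and hold its shutter open at the index

ROBOT

A 7-joint arm with a two-finger parallel gripper is mounted at the origin on the work surface. World frame = base frame: x ahead of the robot, y to its left, z up, the work surface at z = 0. Lengths are in m, angles in rad, forces in N, time in s.
With the tool pointing down it reaches from about 0.425 to 1.025 m from the base axis. Payload 9.4 kg.
Tool frame: the origin (TCP) lies midway between the tips of the shut fingers; the grasp point (between the pads) lies bot.hold_point_z behind it (bot.hold_point_z is the distance from the TCP to the grasp point, in m); z points along the fingers, y is the direction in which the jaws open and shut (so a half turn about z gives the same grasp; the last joint's range is limited). The gripper opens to 93 mm and grips with 3 to 60 N. Pads are 15 mm wide; open, the fingers measure 128 mm over their backs; the gripper's body (75 mm by 188 mm) begins 65 mm behind the grasp point.
Start: joints at [-1.382, 0.599, -0.003, 1.599, 0.002, 0.943, -0.08], TCP at [0.19, 0.7, 0.219] pointing down, gripper open.
Joint ranges: [-2.57, 2.57], [-0.35, 1.97], [-1.29, 1.29], [0.11, 2.56], [-1.05, 4.19], [0.11, 1.86], [-2.63, 2.63]. Speed limits (rad/s): [2.22, 2.22, 3.01, 3.01, 3.14, 3.14, 3.14].

INTERFACE

Orientations are given as a 3x3 rotation matrix whose columns are the frame's x, y, z axes.
In Python, from station import bot, grab_frame, calibration gives the robot as it stands. The module is installed in compiled form; this text tells all that it offers.
- The arm moves only by the tool move_arm, never from a script. Its argument "increments" is one flat list of numbers, 5 for each row, row after row: the shift along the tool's x, y, z in mm, then the turn about the tool's z in rad, then the closure, from -1 (fully open) to 1 (shut). In form: [x, y, z, twist, hand, x, y, z, twist, hand, ...]. A call has 1 to 8 rows; each row is the pose to reach, as a shift and turn from the pose measured when the call began, along the tool's axes at that moment; what a row does not reach only later rows make up. A row lasts 1/12 s, in which the tool goes at most 41.7 mm and 7.16 degrees, less where a joint would pass 70% of its speed; a pose out of reach is approached as far as the arm can. A call with a gripper value outside its range is refused whole. The fingers move at their own pace and stop on an object; the grip force is fixed at half the most. Time passes only in rows, so rows that repeat a pose let the fingers close. It gives the time, the measured TCP pose, the force and the opening at its end, in the units of the state.
- bot.read_state(): the state, without advancing time (a new reading comes with each control period).
- grab_frame(name): name is "side" or "top"; returns the picture (420x560x3 uint8, blue, green, red); there is no depth.
- calibration(name): a dict with "camera_matrix" (3x3 intrinsics, pixels), "world_to_cam" (4x4, takes a point from world to camera coordinates). Camera axes: x right, y down, z forward; pixel columns grow to the right and rows downward; lengths in m; the calibration is good to about 2 mm. A picture is of the moment at which its call begins. calibration takes no time and is no camera call.
- bot.close_job(): hands the job in, once; it reports no verdict.
The state is a dict: "clock": time; "joint_pos": joint angles; "joint_velocities": joint speeds; "effort": joint torques, N m; "tcp_pos": TCP position; "tool_rot": TCP orientation; "force": force on the tool from outside, world axes, zero at the start; "ft_torque": the same for the moment, N m; "grip_width": finger opening in m.
Only numpy, scipy, OpenCV 4.12 (cv2) and the standard library are available. Lean on these libraries where they do the work, as an engineer would, in place of code of your own. Each camera call takes 0.05 s, during which the arm holds its last target. There are 200 camera calls.

TASK

Lock the gel viewer's hood by swinging the turn latch on its front deck round until the arm rests fully home in the keeper; the shutter must stay shut until then. Next take the spring-return shutter handle, draw it towards the viewer's front until its pointer stands beside the middle of the small index block, and keep it there for the exposure: finish while still holding the handle at the mark, with the latch still closed. Leave the other things on the bench and on the viewer where they are.

Things in the scene. Friction and masses are not known exactly. Their poses are not given: they have to be found in the camera images.
- viewer: gel viewer, fixed: white base 300 (x) x 360 (y) x 70 mm high; origin at the centre of its underside, x to its back, y to its left, z up; its front (-x) faces the robot, turned by up to 0.35 rad. Its front 180 mm is a flat deck, 70 mm above the table; behind stands a closed grey hood with an amber window, top 131 mm above the table, front wall at x = +32 mm
- latch (a joint): angle of the turn latch, rad: 0 is closed (arm along the viewer's +x, its end in the keeper, against a stop), at most 1.7; the arm lies flat and opens towards the viewer's -y, so seen from above it closes counter-clockwise. Starts 0.7 to 1.5 open. Friction of 0.05 N m (1 N at the knob) keeps it where it is left; no spring
- latch_pivot (a point): point on the latch's vertical pivot axis, at the height of latch_knob; the pivot stands at (-75, -85) mm in the viewer's frame. The steel arm is 14 mm wide, its top 20 mm above the deck, and reaches 85 mm from the axis
- latch_knob (a point): grip point of the upright round steel knob on the latch arm, 50 mm from the pivot axis; knob 14 mm in diameter, from 20 to 66 mm above the deck; this point is 45 mm above the deck and 21 mm below the knob's top
- keeper (a point): where the end of the closed latch arm rests in the steel keeper, 85 mm from the pivot; the keeper is 24 x 34 mm, its top 26 mm above the deck
- shutter: shutter slide at the deck's left; origin at the grip centre of its upright flat grey handle, 42 mm above the deck, axes as the viewer's. Handle 12 (x) x 36 (y) mm, top 24 mm above the origin; under it an aluminium carriage 56 x 40 mm, top 32 mm below the origin. It slides along the viewer's -x (to the front) by 0 to 75 mm; starts fully shut
- shutter_home (a point): fixed point where the handle's grip centre stands when the shutter is shut, at (-35, +75) mm in the viewer's frame, 67 mm in front of the hood. A spring pulls the shutter back here with 4.8 N when shut and 1.2 N more for each 10 mm drawn; let go, it springs shut
- pointer (a point): tip of the small pointer on the left (viewer's +y) side of the shutter's carriage, level with the handle's centre in x, 40 mm to its left, 7 mm above the deck
- index: index block, the mark: a steel block 10 (x) x 20 (y) x 12 mm high with a thin line along its middle, fixed on a rail at the deck's left, top 14 mm above the deck; origin at the centre of its underside, axes as the viewer's. The pointer must be drawn 28 to 56 mm to reach the same x in the viewer's frame; it is then 13 mm to the right of the block's centre
- tipbox: loose tip box, 87 x 127 x 80 mm high, a bystander; origin at the centre of its underside
- tuberack: loose rack full of capped tubes, 80 x 190 x 69 mm high, a bystander; origin at the centre of its underside
- reagent: loose amber bottle, 60 mm across, 130 mm high, a bystander; origin at the centre of its underside
- beaker: loose glass beaker, 64 mm across, 75 mm high, a bystander; origin at the centre of its underside
- pipette: hand pipette lying on the table in front of the viewer, 250 mm long, 26 mm high, a bystander
- marker: marker pen lying on the table in front of the viewer, 128 mm long, 14 mm thick, a bystander
- vial: small glass jar, 22 mm across, 32 mm high, standing on the viewer's front deck between latch and shutter, a bystander; origin at the centre of its underside

How it is judged:
By the outcome, as a careful person would: the job done as asked, in the order asked, and still so for the second after the job is handed in, while the arm keeps its last pose, push and grip.
It also fails if it takes over 45 s, if anything falls off the work surface, if the arm or the gripper's body presses on something with over 40 N, if the wrist force passes 120 N, or if a joint passes its speed limit or range.

## Working session

There is one attempt and no reset: what is moved stays moved. The work goes in short steps, Python scripts to look and compute and a tool call to move; the robot and the scene stay as the last step left them, time stands still between calls to the robot, and variables do not carry over. Pictures are saved under pics/ and viewed, about 8 in all and at most 12, crops included, and the job is handed in when it is done.

Besides the shell and the picture viewer there is one more tool, called after "Emit:" as name(argument=value, ...), one argument or row to a line, values as JSON. move_arm: Moves the arm, as the interface text tells. Its arguments: {"type":"object","properties":{"increments":{"type":"array","items":{"type":"number"}}},"required":["increments"]}

```bash
mkdir -p pics
python3 - <<'E'
from station import bot, grab_frame, calibration
import cv2, numpy as np
for n in ("top","side"):
    f=grab_frame(n); cv2.imwrite(f"pics/{n}0.png",f)
    c=calibration(n); print(n,np.round(c["camera_matrix"],1).tolist(),np.round(c["world_to_cam"],4).tolist())
s=bot.read_state(); print(s["clock"],s["tcp_pos"],np.round(s["tool_rot"],3).tolist(),s["grip_width"],bot.hold_point_z)
E
```

```text
top [[442.0, 0.0, 273.8], [0.0, 442.0, 199.2], [0.0, 0.0, 1.0]] [[0.0199, -0.9998, 0.0002, 0.0209], [-0.9824, -0.0196, -0.1858, 0.5326], [0.1857, 0.0035, -0.9826, 1.1678], [0.0, 0.0, 0.0, 1.0]]
side [[391.4, 0.0, 274.3], [0.0, 391.4, 206.3], [0.0, 0.0, 1.0]] [[0.8537, -0.5205, -0.0177, -0.453], [-0.4014, -0.6359, -0.6592, 0.2962], [0.3319, 0.5699, -0.7517, 0.6932], [0.0, 0.0, 0.0, 1.0]]
0.1 [0.19035402 0.69911766 0.21785812] [[-0.965, 0.263, -0.0], [0.263, 0.965, -0.001], [-0.0, -0.001, -1.0]] 0.09319359218666412 0.0188
```

View pics/top0.png

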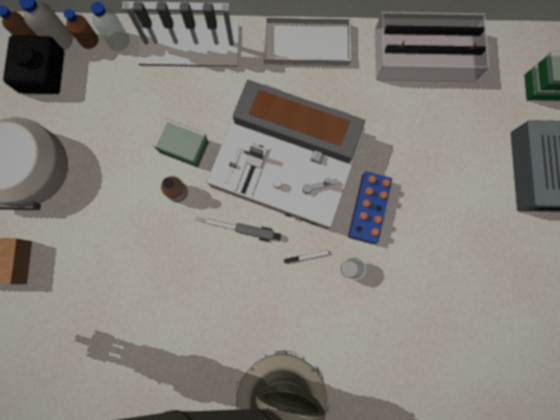

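View pics/side0.png

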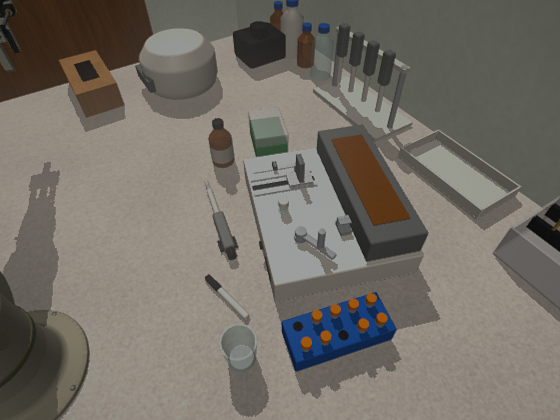

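The top view shows the viewer at about (290,150), with the latch near (320,187) and the shutter near (250,160). The side view shows the same, with knob about (320,238) and handle about (300,165). I'll enlarge both next.

Run:
```python
import cv2, numpy as np
a=cv2.imread("pics/top0.png")[75:235,200:370]; a=cv2.resize(a,None,fx=4.7,fy=3.75*4.7/4.7,interpolation=cv2.INTER_CUBIC) if 0 else cv2.resize(a,None,fx=3.7,fy=3.7,interpolation=cv2.INTER_CUBIC)
for i in range(200,370,20): cv2.putText(a,str(i),(int((i-200)*3.7),10),0,.35,(0,0,255),1); cv2.line(a,(int((i-200)*3.7),12),(int((i-200)*3.7),18),(0,0,255),1)
for i in range(80,235,20): cv2.putText(a,str(i),(0,int((i-75)*3.7)),0,.35,(0,0,255),1)
cv2.imwrite("pics/topc.png",a)
b=cv2.imread("pics/side0.png")[140:300,235:385]; b=cv2.resize(b,None,fx=3.7,fy=3.7,interpolation=cv2.INTER_CUBIC)
for i in range(240,385,20): cv2.putText(b,str(i),(int((i-235)*3.7),10),0,.35,(0,0,255),1)
for i in range(160,300,20): cv2.putText(b,str(i),(0,int((i-140)*3.7)),0,.35,(0,0,255),1)
cv2.imwrite("pics/sidec.png",b)
```

```text
(no output)
```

View pics/topc.png

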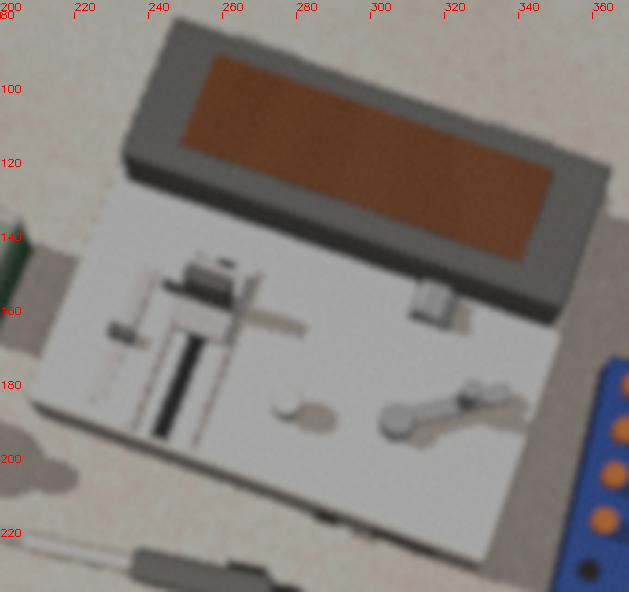

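View pics/sidec.png

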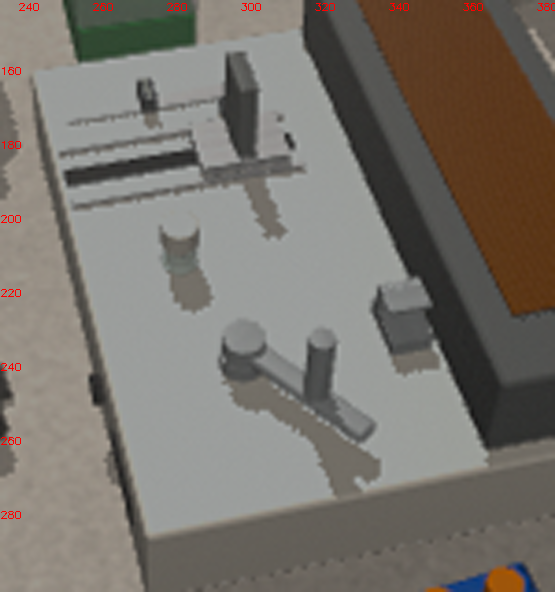

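```bash
cat > h.py <<'E'
from station import bot, grab_frame, calibration
import numpy as np, cv2
from scipy.optimize import least_squares
def ray(n,u,v,z):
    c=calibration(n);W=c["world_to_cam"];R=W[:3,:3];o=-R.T@W[:3,3]
    d=R.T@np.linalg.inv(c["camera_matrix"])@[u,v,1]; return o+d*(z-o[2])/d[2]
def proj(n,p):
    c=calibration(n);q=c["camera_matrix"]@(c["world_to_cam"]@np.append(p,1))[:3];return q[:2]/q[2]
def T(u,v): return u/3.7+200,v/3.7+75
def S(u,v): return u/3.7+235,v/3.7+140
E
python3 - <<'E'
from h import *
P=[("top",T(30,400),(-.15,.18,.07)),("top",T(483,562),(-.15,-.18,.07)),("side",S(33,70),(-.15,.18,.07)),("side",S(150,535),(-.15,-.18,.07)),
("top",T(177,17),(.15,.18,.131)),("top",T(610,168),(.15,-.18,.131)),("top",T(123,155),(.032,.18,.131)),("top",T(553,308),(.032,-.18,.131))]
w=[ray(n,*uv,m[2])[:2] for n,uv,m in P]
f=lambda q:(np.array([[np.cos(q[2])*m[0]-np.sin(q[2])*m[1]+q[0],np.sin(q[2])*m[0]+np.cos(q[2])*m[1]+q[1]] for _,_,m in P])-w).ravel()
r=least_squares(f,[.6,0,0]);q=r.x;print(q,"\n",np.round(f(q).reshape(-1,2)*1e3,1))
def V(p): p=np.array(p)-np.append(q[:2],0);c,s=np.cos(q[2]),np.sin(q[2]);return np.round(1e3*np.array([c*p[0]+s*p[1],-s*p[0]+c*p[1],p[2]]),1)
for nm,n,uv,z in [("pivtop","top",T(397,414),.094),("pivtopS","side",S(245,335),.094),("knobtop","top",T(470,387),.136),("knobS","side",S(322,337),.136),("armend","top",T(508,390),.09),("armendS","side",S(368,425),.09),
("indexT","top",T(122,328),.084),("indexS","side",S(147,83),.084),("handT","top",T(209,273),.136),("handS","side",S(239,57),.136),("vial","top",T(287,402),.102),("keeper","top",T(434,292),.096),("keeperS","side",S(405,295),.096)]:
    p=ray(n,*uv,z);print(nm,V(p),np.round(p,4))
E
```

```text
[ 0.65360493 -0.00222628 -0.33057415] 
 [[  0.8   5.1]
 [ -2.5  -1.9]
 [ -4.6   4.9]
 [ -6.    0.1]
 [  9.2  11.2]
 [  2.4 -14.7]
 [  4.8  13.9]
 [ -4.2 -18.6]]
pivtop [-71.7 -82.8  94. ] [ 0.5589 -0.0572  0.094 ]
pivtopS [-71.2 -85.1  94. ] [ 0.5586 -0.0596  0.094 ]
knobtop [ -45.8 -124.3  136. ] [ 0.5699 -0.1049  0.136 ]
knobS [ -44.1 -126.   136. ] [ 0.5709 -0.1071  0.136 ]
armend [ -26.3 -152.5   90. ] [ 0.5792 -0.138   0.09  ]
armendS [ -24.2 -152.5   90. ] [ 0.5812 -0.1386  0.09  ]
indexT [-77.8 128.3  84. ] [0.6217 0.1444 0.084 ]
indexS [-77. 132.  84.] [0.6236 0.1476 0.084 ]
handT [-30.9  75.5 136. ] [0.6489 0.0792 0.136 ]
handS [-30.6  85.5 136. ] [0.6524 0.0886 0.136 ]
vial [-92.4  -5.8 102. ] [0.5644 0.0223 0.102 ]
keeper [ 23.1 -78.1  96. ] [ 0.6501 -0.0836  0.096 ]
keeperS [ 20.1 -79.9  96. ] [ 0.6467 -0.0843  0.096 ]
```

```bash
cat > fit.py <<'E'
from h import *
P=[("top",T(30,400),(-.15,.18,.07)),("top",T(483,562),(-.15,-.18,.07)),("side",S(33,70),(-.15,.18,.07)),("side",S(150,535),(-.15,-.18,.07)),
("top",T(177,17),(.15,1,.131)),("top",T(610,168),(.15,-1,.131)),("top",T(123,155),(.032,1,.131)),("top",T(553,308),(.032,-1,.131)),
("top",T(397,414),(-.075,-.085,.094)),("side",S(245,335),(-.075,-.085,.094)),("top",T(209,273),(-.035,.075,.136)),("side",S(239,57),(-.035,.075,.136))]
w=[ray(n,*uv,m[2])[:2] for n,uv,m in P]
def f(q):
    M=np.array([m[:2] for _,_,m in P]);M[4:8,1]*=q[3];c,s=np.cos(q[2]),np.sin(q[2])
    return (M@np.array([[c,s],[-s,c]])+q[:2]-w).ravel()
q=least_squares(f,[.6,0,0,.17],loss="soft_l1",f_scale=.003).x
def V(p): p=np.array(p)-np.append(q[:2],0);c,s=np.cos(q[2]),np.sin(q[2]);return np.round(1e3*np.array([c*p[0]+s*p[1],-s*p[0]+c*p[1],p[2]]),1)
def Wd(x,y,z): c,s=np.cos(q[2]),np.sin(q[2]);return np.array([c*x-s*y,s*x+c*y,0])/1e3+[q[0],q[1],z]
E
python3 - <<'E'
from fit import *
print(q,"\n",np.round(f(q).reshape(-1,2)*1e3,1).tolist())
for nm,n,uv,z in [("knobtop","top",T(470,387),.136),("knobS","side",S(322,337),.136),("armend","top",T(508,390),.09),("armendS","side",S(368,425),.09),
("indexT","top",T(122,328),.084),("indexS","side",S(147,83),.084),("vial","top",T(287,402),.102),("keeper","top",T(434,292),.096),("keeperS","side",S(405,295),.096)]:
    p=ray(n,*uv,z);print(nm,V(p),np.round(p,4))
s=bot.read_state()
p=Wd(-75,-85,.115);print("pivot",p); print("home",Wd(-35,75,.112))
E
```

```text
[ 0.6558014  -0.00161748 -0.32807964  0.16474054] 
 [[2.5, 5.5], [-0.0, -1.8], [-2.9, 5.3], [-3.5, 0.2], [6.1, -2.1], [10.1, 0.6], [1.7, 0.3], [3.4, -3.6], [-1.5, -0.7], [-1.2, 1.7], [-2.1, 1.5], [-5.6, -7.9]]
knobtop [ -48.  -125.5  136. ] [ 0.5699 -0.1049  0.136 ]
knobS [ -46.3 -127.2  136. ] [ 0.5709 -0.1071  0.136 ]
armend [ -28.6 -153.7   90. ] [ 0.5792 -0.138   0.09  ]
armendS [ -26.5 -153.7   90. ] [ 0.5812 -0.1386  0.09  ]
indexT [-79.3 127.2  84. ] [0.6217 0.1444 0.084 ]
indexS [-78.6 130.9  84. ] [0.6236 0.1476 0.084 ]
vial [-94.3  -6.9 102. ] [0.5644 0.0223 0.102 ]
keeper [ 21.  -79.4  96. ] [ 0.6501 -0.0836  0.096 ]
keeperS [ 18.  -81.2  96. ] [ 0.6467 -0.0843  0.096 ]
pivot [ 0.5574125 -0.0579169  0.115    ]
home [0.64683513 0.08066013 0.112     ]
```

```bash
cat >> fit.py <<'E'
def go(p,jaw=None):  # TCP world target, jaw direction relative to viewer x (rad)
    s=bot.read_state();R=s["tool_rot"];d=R.T@(np.array(p)-s["tcp_pos"])*1e3
    t=0
    if jaw is not None:
        j=R.T@np.array([np.cos(jaw+q[2]),np.sin(jaw+q[2]),0]);t=np.arctan2(-j[0],j[1]);t=(t+np.pi/2)%np.pi-np.pi/2
    print("inc",np.round(d,1),"twist",round(t,3))
E
python3 - <<'E'
from fit import *
go([.5704,-.106,.17],np.pi/2); go([.5704,-.106,.10],np.pi/2)
E
```

```text
inc [-578.2 -677.    48.9] twist 0.062
inc [-578.1 -676.9  118.9] twist 0.062
```

Emit:
move_arm(
  increments=[-25, -30, 0, 0.06, -1, -50, -59, 0, 0.06, -1, -75, -88, 0, 0.06, -1, -100, -117, 0, 0.06, -1, -125, -146, 0, 0.06, -1, -150, -176, 0, 0.06, -1, -175, -205, 0, 0.06, -1, -200, -234, 0, 0.06, -1],
)

```text
clock: 0.77
tcp_pos: [0.3222, 0.4189, 0.2181]
tool_rot: [[-0.947, 0.32, -0.0], [0.32, 0.947, -0.002], [-0.0, -0.002, -1.0]]
force: [1.6, 0.4, 0.2]
grip_width: 0.0934
```

Run:
```python
from fit import *
go([.5704,-.106,.17],np.pi/2)
```

```text
inc [-403.  -417.8   48.9] twist 0.002
```

Emit:
move_arm(
  increments=[-29, -30, 0, 0, -1, -58, -60, 0, 0, -1, -87, -90, 0, 0, -1, -115, -120, 0, 0, -1, -144, -149, 0, 0, -1, -173, -179, 0, 0, -1, -202, -209, 0, 0, -1, -230, -238, 0, 0, -1],
)

```text
clock: 1.43
tcp_pos: [0.4644, 0.1177, 0.2185]
tool_rot: [[-0.947, 0.32, -0.0], [0.32, 0.947, -0.002], [-0.0, -0.002, -1.0]]
force: [0.8, 1.0, -0.6]
grip_width: 0.0932
```

Emit:
move_arm(
  increments=[-29, -30, 0, 0, -1, -58, -60, 0, 0, -1, -87, -90, 0, 0, -1, -115, -120, 0, 0, -1, -144, -149, 10, 0, -1, -160, -165, 30, 0, -1, -165, -171, 42, 0, -1, -165, -171, 42, 0, -1],
)

```text
clock: 2.1
tcp_pos: [0.5648, -0.0993, 0.1742]
tool_rot: [[-0.946, 0.323, -0.005], [0.323, 0.946, -0.002], [0.004, -0.003, -1.0]]
force: [-0.6, 0.9, 0.5]
grip_width: 0.0931
```

Run:
```python
from fit import *
go([.5704,-.106,.10],np.pi/2)
f=grab_frame("side");f2=grab_frame("top")
cv2.imwrite("pics/c1.png",np.hstack([cv2.resize(f[130:300,220:390],(400,400)),cv2.resize(f2[90:260,220:390],(400,400))]))
```

```text
inc [-7.7 -4.3 74.2] twist -0.001
```

View pics/c1.png

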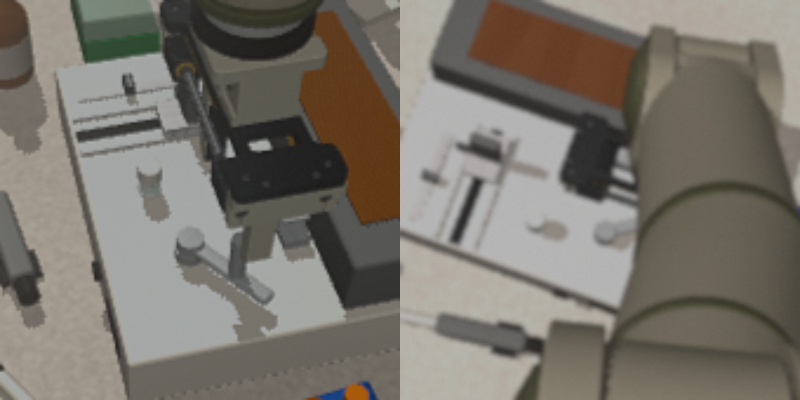

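Side crop: knob stands at (238,250), just in front of the right finger (260,235), so the final small shift lines it up. Descending and closing.

Emit:
move_arm(
  increments=[-8, -4, 0, 0, -1, -8, -4, 20, 0, -1, -8, -4, 45, 0, -1, -8, -4, 65, 0, -1, -8, -4, 74, 0, -1, -8, -4, 74, 0, 0, -8, -4, 74, 0, 1, -8, -4, 74, 0, 1],
)

```text
clock: 2.87
tcp_pos: [0.5721, -0.1021, 0.1037]
tool_rot: [[-0.948, 0.319, -0.001], [0.319, 0.948, -0.001], [0.001, -0.001, -1.0]]
force: [-0.1, -0.1, -0.8]
grip_width: 0.0771
```

Emit:
move_arm(
  increments=[0, 0, 0, 0, 1, 0, 0, 0, 0, 1, 0, 0, 0, 0, 1, 0, 0, 0, 0, 1],
)

```text
clock: 3.2
tcp_pos: [0.5723, -0.1022, 0.1042]
tool_rot: [[-0.948, 0.319, -0.0], [0.319, 0.948, -0.001], [-0.0, -0.001, -1.0]]
force: [-0.5, -0.0, 0.2]
grip_width: 0.0506
```

Run:
```python
from fit import *
s=bot.read_state();k=V(s["tcp_pos"]);print(k,s["force"],s["grip_width"],s["ft_torque"])
go(s["tcp_pos"],np.pi/2)
f=grab_frame("side")
cv2.imwrite("pics/c2.png",cv2.resize(f[130:300,220:390],(600,600)))
```

```text
[ -46.6 -122.1  104.2] [-0.48532586 -0.0076592   0.23212071] 0.05056447758089657 [-0.04754233 -0.04384116  0.06207143]
inc [0. 0. 0.] twist 0.004
```

View pics/c2.png

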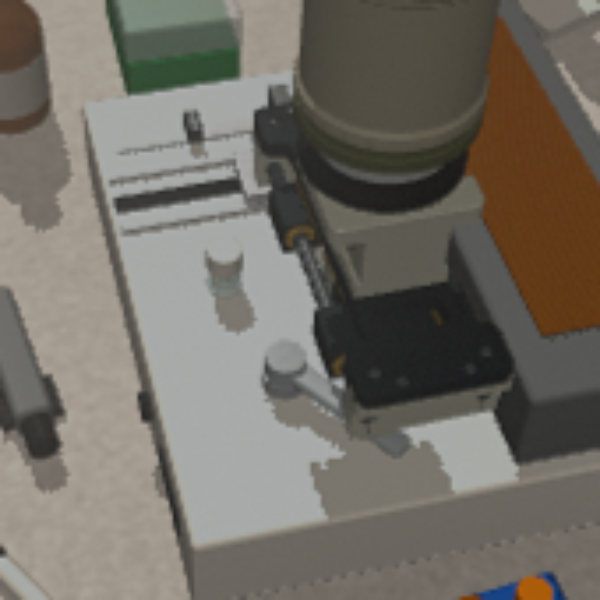

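The gripper now straddles the knob above the arm (arm end visible at (400,440)); still closing.

Emit:
move_arm(
  increments=[0, -3, 1, 0, 1, 0, -3, 1, 0, 1, 0, -3, 1, 0, 1, 0, -3, 1, 0, 1, 0, -3, 1, 0, 1, 0, -3, 1, 0, 1, 0, -3, 1, 0, 1, 0, -3, 1, 0, 1],
)

```text
clock: 3.92
tcp_pos: [0.5715, -0.1061, 0.1031]
tool_rot: [[-0.948, 0.32, 0.0], [0.32, 0.948, -0.002], [-0.001, -0.002, -1.0]]
force: [0.3, -5.6, -1.6]
grip_width: 0.0135
```

```bash
cat > arc.py <<'E'
from fit import *
import sys
s=bot.read_state();k=V(s["tcp_pos"]);print(k,s["grip_width"],s["force"])
r=k[:2]-[-75,-85];print("r",np.hypot(*r),"open",-np.arctan2(r[1],r[0]))
a0=-np.arctan2(r[1],r[0]);R=s["tool_rot"]
for a in map(float,sys.argv[1:]):
    go(Wd(-75+50*np.cos(a),-85-50*np.sin(a),s["tcp_pos"][2]))
E
python3 arc.py .8 .65 .5 .35 .2 .05 0 -.08
```

```text
[ -46.2 -126.1  103.1] 0.013452758240703303 [ 0.27573755 -5.56345001 -1.61463979]
r 50.186153468860304 open 0.9595806464800957
inc [-6.   5.2 -0. ] twist 0
inc [-11.   10.8  -0. ] twist 0
inc [-15.1  17.1  -0. ] twist 0
inc [-18.2  23.9  -0. ] twist 0
inc [-20.2  31.1  -0. ] twist 0
inc [-21.2  38.6  -0.1] twist 0
inc [-21.3  41.1  -0.1] twist 0
inc [-21.1  45.1  -0.1] twist 0
```

Gripped: width is 13.5 mm and radius 50.2 mm, both as they should be. Swinging closed.

Emit:
move_arm(
  increments=[-3, 3, 0, 0, 1, -6, 5, 0, 0, 1, -9, 8, 0, 0, 1, -11, 11, 0, 0, 1, -13, 14, 0, 0, 1, -15, 17, 0, 0, 1, -17, 20, 0, 0, 1, -18, 24, 0, 0, 1],
)

```text
clock: 4.58
tcp_pos: [0.5973, -0.0932, 0.1032]
tool_rot: [[-0.947, 0.322, 0.003], [0.322, 0.947, -0.006], [-0.005, -0.005, -1.0]]
force: [6.1, -15.9, -6.2]
grip_width: 0.0135
```

```bash
python3 arc.py .3 .2 .1 .05 0 -.05 -.1
```

```text
[ -25.8 -105.6  103.2] 0.013481501166653571 [  6.08531764 -15.85187313  -6.15142729]
r 53.33854141237835 open 0.3965217207987053
inc [ 1.4  5.8 -0. ] twist 0
inc [ 0.2 10.6 -0.1] twist 0
inc [-0.6 15.6 -0.1] twist 0
inc [-0.8 18.1 -0.1] twist 0
inc [-0.9 20.6 -0.1] twist 0
inc [-0.8 23.1 -0.1] twist 0
inc [-0.6 25.6 -0.1] twist 0
```

Emit:
move_arm(
  increments=[-1, 1, 0, 0, 1, -3, 3, -1, 0, 1, -3, 5, -1, 0, 1, -3, 6, -1, 0, 1],
)

```text
clock: 4.92
tcp_pos: [0.6013, -0.0898, 0.1032]
tool_rot: [[-0.947, 0.322, 0.001], [0.322, 0.947, -0.008], [-0.004, -0.007, -1.0]]
force: [0.3, -8.6, -9.8]
grip_width: 0.0134
```

```bash
python3 arc.py .2 0
python3 - <<'E'
from fit import *
f=grab_frame("side");f2=grab_frame("top")
cv2.imwrite("pics/c3.png",np.hstack([cv2.resize(f[130:300,220:390],(400,400),interpolation=2),cv2.resize(f2[90:260,220:390],(400,400))]))
E
```

```text
[ -23.2 -101.   103.2] 0.013431191321206591 [ 0.28472988 -8.57406471 -9.80097478]
r 54.214758138351954 open 0.29958382402737205
inc [ 2.8  6.1 -0.1] twist 0
inc [ 1.8 16.  -0.1] twist 0
```

View pics/c3.png

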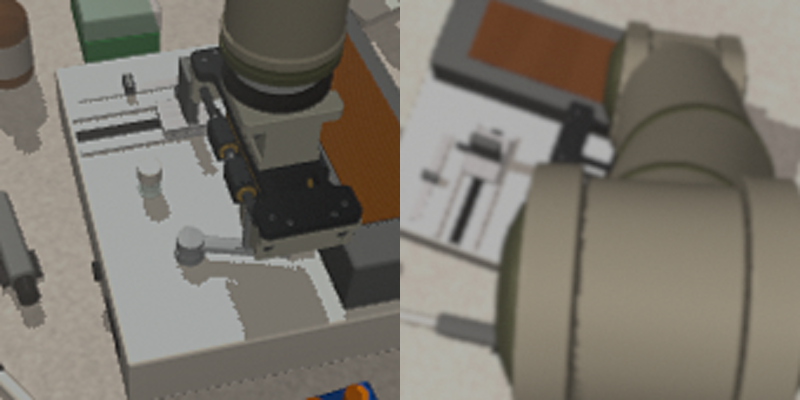

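Side crop shows the arm partly swung (pivot (190,245), arm pointing right, near the keeper side), knob held. Continuing.

Emit:
move_arm(
  increments=[0, 2, 1, 0, 1, 0, 4, 1, 0, 1, 0, 6, 1, 0, 1, 0, 8, 1, 0, 1, 0, 10, 1, 0, 1, 1, 12, 1, 0, 1, 1, 14, 1, 0, 1, 1, 16, 1, 0, 1],
)

```text
clock: 5.68
tcp_pos: [0.6092, -0.0764, 0.1032]
tool_rot: [[-0.946, 0.323, 0.008], [0.323, 0.946, -0.01], [-0.011, -0.007, -1.0]]
force: [8.7, -8.6, -0.7]
grip_width: 0.0135
```

```bash
python3 arc.py 0 -.05
```

```text
[-20.  -85.9 103.2] 0.013545500635662133 [ 8.66297917 -8.64478789 -0.69240187]
r 55.00736314349198 open 0.016362176042273257
inc [ 5.   0.9 -0.1] twist 0
inc [ 5.   3.4 -0.1] twist 0
```

Emit:
move_arm(
  increments=[-2, 2, 0, 0, 1, -2, 3, 0, 0, 1, -2, 5, 0, 0, 1, -2, 6, 0, 0, 1, -2, 6, 0, 0, 1],
)

```text
clock: 6.1
tcp_pos: [0.6099, -0.0759, 0.103]
tool_rot: [[-0.945, 0.326, 0.003], [0.326, 0.945, -0.014], [-0.008, -0.013, -1.0]]
force: [-6.9, -13.8, 3.9]
grip_width: 0.0133
```

```bash
python3 arc.py
```

```text
[-19.6 -85.1 103. ] 0.01328177608685221 [ -6.90800236 -13.78842595   3.90690455]
r 55.400090252634065 open 0.0018050521912068044
```

The y motion has stalled at angle ≈ 0 with 15 N, so it is against the stop. One firmer push, then release.

Emit:
move_arm(
  increments=[0, 5, 0, 0, 1, 0, 7, 0, 0, 1, 0, 7, 0, 0, 1, 0, 7, 0, 0, 1],
)

```text
clock: 6.43
tcp_pos: [0.6098, -0.0758, 0.103]
tool_rot: [[-0.944, 0.331, -0.0], [0.331, 0.943, -0.02], [-0.006, -0.019, -1.0]]
force: [-6.2, -19.9, 3.8]
grip_width: 0.0135
```

```bash
python3 arc.py
```

```text
[-19.7 -85.1 103. ] 0.013483774269325916 [ -6.24543027 -19.90939554   3.80085527]
r 55.300090415839286 open 0.0018083162929423155
```

Emit:
move_arm(
  increments=[0, 0, 0, 0, 0.3, 0, 0, 0, 0, 0.3, 0, 0, 0, 0, 0.3, 0, 0, 0, 0, 0.3, 0, 0, 0, 0, 0.3, 0, 0, 0, 0, 0.3],
)

```text
clock: 6.93
tcp_pos: [0.6099, -0.0749, 0.103]
tool_rot: [[-0.944, 0.33, -0.0], [0.33, 0.944, -0.02], [-0.006, -0.019, -1.0]]
force: [-0.5, 0.1, 0.2]
grip_width: 0.0321
```

Emit:
move_arm(
  increments=[0, 0, -15, 0, 0, 0, 0, -40, 0, 0, 0, 0, -65, 0, 0, 0, 0, -90, 0, 0, 0, 0, -100, 0, 0, 0, 0, -100, 0, 0],
)

```text
clock: 7.43
tcp_pos: [0.6113, -0.0726, 0.2054]
tool_rot: [[-0.944, 0.33, 0.004], [0.329, 0.944, -0.02], [-0.01, -0.017, -1.0]]
force: [0.3, -0.1, -1.1]
grip_width: 0.0466
```

Run:
```python
from fit import *
go(Wd(-35,75,.19),0)
```

```text
inc [ 17.1 156.7  12.5] twist 1.563
```

Emit:
move_arm(
  increments=[3, 25, 0, 0.12, 0, 6, 50, 0, 0.24, 0, 9, 75, 0, 0.36, 0, 12, 100, 0, 0.48, 0, 15, 125, 0, 0.6, 0, 17, 150, 0, 0.72, 0, 17, 157, 0, 0.84, 0, 17, 157, 0, 0.96, 0],
)

```text
clock: 8.1
tcp_pos: [0.6467, 0.0849, 0.2002]
tool_rot: [[-0.27, 0.963, 0.002], [0.963, 0.27, -0.019], [-0.019, -0.003, -1.0]]
force: [0.0, -0.8, 0.4]
grip_width: 0.0466
```

Emit:
move_arm(
  increments=[0, 0, 0, 0.12, 0, 0, 0, 0, 0.24, 0, 0, 0, 0, 0.36, 0, 0, 0, 0, 0.48, 0, 0, 0, 0, 0.6, 0, 0, 0, 0, 0.6, 0],
)

```text
clock: 8.6
tcp_pos: [0.646, 0.0852, 0.1983]
tool_rot: [[0.325, 0.946, -0.0], [0.945, -0.325, -0.021], [-0.02, 0.007, -1.0]]
force: [0.5, -1.3, -0.3]
grip_width: 0.0466
```

Run:
```python
from fit import *
go(Wd(-35,75,.095),0)
s=bot.read_state();print(s["joint_pos"],s["tcp_pos"],s["grip_width"])
f=grab_frame("side");f2=grab_frame("top")
cv2.imwrite("pics/c4.png",np.hstack([cv2.resize(f[130:300,220:390],(400,400),interpolation=2),cv2.resize(f2[90:260,200:370],(400,400))]))
```

```text
inc [ -2.    1.6 103.3] twist -0.003
[-0.60632393  0.59666344  0.59509673  1.81962659 -0.40274262  0.85330629
 -0.15318091] [0.64595935 0.08523348 0.19827671] 0.046615939608578884
```

View pics/c4.png

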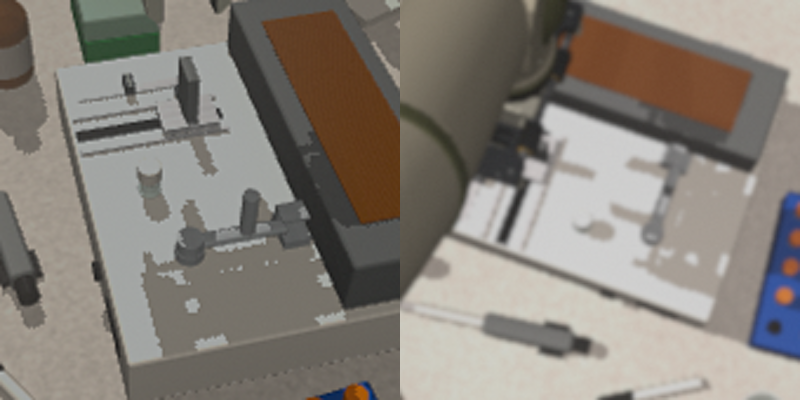

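Side crop: the latch arm runs from pivot (190,245) into the keeper (292,225), fully seated; the shutter handle at (188,90) is still shut. Lowering on the handle.

Emit:
move_arm(
  increments=[-2, 2, 0, 0, 0, -2, 2, 25, 0, 0, -2, 2, 50, 0, 0, -2, 2, 75, 0, 0, -2, 2, 95, 0, 0, -2, 2, 103, 0, 0, -2, 2, 103, 0, 0],
)

```text
clock: 9.28
tcp_pos: [0.6463, 0.0799, 0.094]
tool_rot: [[0.315, 0.949, -0.003], [0.949, -0.315, -0.021], [-0.021, 0.004, -1.0]]
force: [-0.9, 0.6, 0.5]
grip_width: 0.0466
```

Emit:
move_arm(
  increments=[0, 0, 0, 0, 1, 0, 0, 0, 0, 1, 0, 0, 0, 0, 1, 0, 0, 0, 0, 1, 0, 0, 0, 0, 1, 0, 0, 0, 0, 1, 0, 0, 0, 0, 1, 0, 0, 0, 0, 1],
)

```text
clock: 9.95
tcp_pos: [0.6477, 0.0798, 0.0947]
tool_rot: [[0.316, 0.949, -0.0], [0.949, -0.315, -0.021], [-0.02, 0.006, -1.0]]
force: [4.9, -0.8, 3.0]
grip_width: 0.0118
```

Run:
```python
from fit import *
s=bot.read_state();print(V(s["tcp_pos"]),s["grip_width"],s["force"],np.round(s["tool_rot"],3).tolist())
```

```text
[-34.   74.5  94.7] 0.011774287381588049 [ 4.90515088 -0.77175802  2.99741491] [[0.316, 0.949, -0.0], [0.949, -0.315, -0.021], [-0.02, 0.006, -1.0]]
```

Gripped: 11.8 mm wide at x = -34 mm, as expected. Draw about 44 mm, then check.

Emit:
move_arm(
  increments=[0, -6, 0, 0, 1, 0, -12, 0, 0, 1, 0, -18, 0, 0, 1, 0, -24, 0, 0, 1, 0, -30, 0, 0, 1, 0, -36, 0, 0, 1, 0, -42, 0, 0, 1, 0, -44, 0, 0, 1],
)

```text
clock: 10.62
tcp_pos: [0.6075, 0.0937, 0.0947]
tool_rot: [[0.316, 0.949, 0.003], [0.949, -0.316, -0.022], [-0.019, 0.01, -1.0]]
force: [11.0, -1.8, -5.9]
grip_width: 0.0116
```

Emit:
move_arm(
  increments=[0, 0, 0, 0, 1, 0, 0, 0, 0, 1],
)

```text
clock: 10.78
tcp_pos: [0.6091, 0.0932, 0.0947]
tool_rot: [[0.316, 0.949, 0.006], [0.949, -0.316, -0.023], [-0.019, 0.013, -1.0]]
force: [9.4, -2.9, -5.6]
grip_width: 0.0121
```

Run:
```python
from fit import *
s=bot.read_state();print(V(s["tcp_pos"]),s["grip_width"],s["force"])
f=np.mean([grab_frame("side") for _ in range(4)],0).astype(np.uint8);cv2.imwrite("pics/s5.png",f)
p=np.array(V(s["tcp_pos"]));
print("pred pointer side",proj("side",Wd(p[0],p[1]+40,.077)),proj("top",Wd(p[0],p[1]+40,.077)))
cv2.imwrite("pics/c5.png",cv2.resize(f[140:215,240:340],(800,600),interpolation=cv2.INTER_CUBIC))
```

```text
[-74.8  74.7  94.7] 0.012139891852221269 [ 9.40977834 -2.91414774 -5.6445277 ]
pred pointer side [277.86368571 168.94779973] [238.07875409 164.32973525]
```

View pics/c5.png

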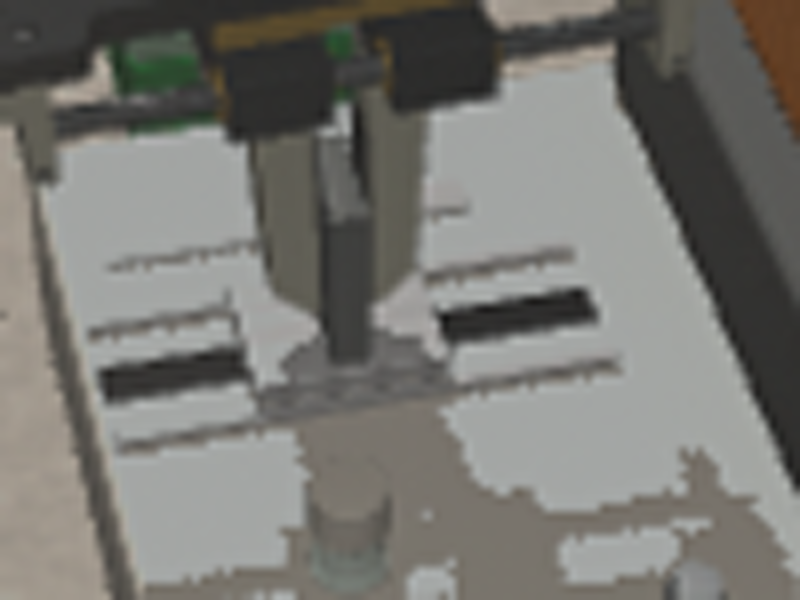

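Pointer and index are hidden behind the fingers at this moment, so I'll measure the index against the shut pointer in the undisturbed first pictures.

Run:
```python
import cv2,numpy as np
a=cv2.imread("pics/top0.png")[140:190,222:272];b=cv2.imread("pics/side0.png")[150:200,265:315]
o=np.hstack([cv2.resize(x,(400,400),interpolation=cv2.INTER_NEAREST) for x in(a,b)])
for k in range(0,800,40): cv2.line(o,(k,0),(k,4),(0,0,255),1)
for k in range(0,400,40): cv2.line(o,(0,k),(4,k),(0,0,255),1)
o=cv2.convertScaleAbs(o,alpha=1.3)
cv2.imwrite("pics/c6.png",o)
```

```text
(no output)
```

View pics/c6.png

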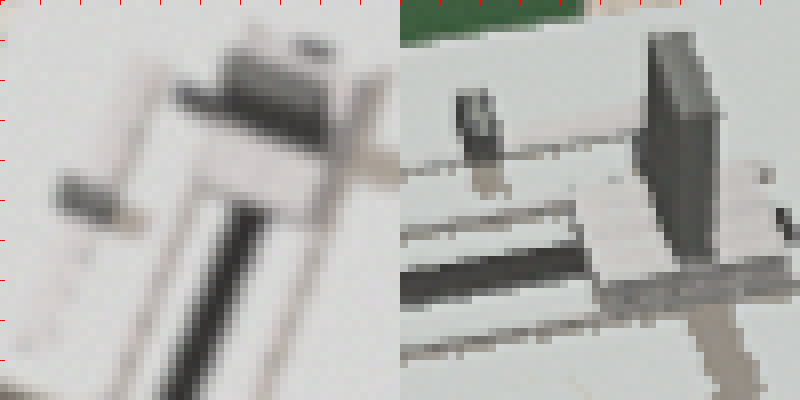

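Run:
```python
from fit import *
t=cv2.imread("pics/top0.png");s=cv2.imread("pics/side0.png")
def cen(im,x0,x1,y0,y1,lo=None):
    g=im[y0:y1,x0:x1].astype(float).mean(2);bg=np.percentile(g,80);w=np.clip((bg-g-25)/(bg-g.min()-25),0,1)
    w=np.where(w>.0,np.minimum(w*1.6,1),0)  # soft mask, partial edge pixels
    sat=im[y0:y1,x0:x1].astype(float);w[(sat[...,2]-sat[...,0])>14]=0   # shadow is warm
    m=cv2.moments(w);return x0+m["m10"]/m["m00"],y0+m["m01"]/m["m00"],w.sum()
a=cen(t,227,238,160,170);b=cen(s,270,279,160,172);print(a,b)
ia=ray("top",*a[:2],.078);ib=ray("side",*b[:2],.078)
print("index by mask",V(ia),V(ib))
for uv in [(84,202)]: print("index hand top",V(ray("top",222+uv[0]/8,140+uv[1]/8,.078)))
print("index hand side",V(ray("side",265+79/8,150+127/8,.078)))
hp=lambda pts:(lambda m:(m["m10"]/m["m00"],m["m01"]/m["m00"]))(cv2.moments(cv2.convexHull(np.array(pts,np.float32))))
h1=hp([(235,52),(330,85),(330,150),(222,118),(222,60)]);h2=hp([(648,32),(693,32),(718,110),(715,265),(682,262),(641,150)])
print("handle",V(ray("top",222+h1[0]/8,140+h1[1]/8,.108)),V(ray("side",265+(h2[0]-400)/8,150+h2[1]/8,.108)))
# predicted projections of boxes for a check, in c6 pixels
for nm,c,d in [("idx",(-78,128,.078),(5,10,.006)),("hand",(-34.5,75,.108),(6,18,.028))]:
  for n,o in (("top",(222,140,0)),("side",(265,150,400))):
    Q=np.array([proj(n,Wd(c[0]+i*d[0],c[1]+j*d[1],c[2]+k*d[2])) for i in(-1,1) for j in(-1,1) for k in(-1,1)])
    Q=(Q-o[:2])*8+[o[2],0];print(nm,n,"u",Q[:,0].min().round(),Q[:,0].max().round(),"v",Q[:,1].min().round(),Q[:,1].max().round())
```

```text
(232.9106116048092, 164.99242028227914, np.float64(33.2695652173913)) (274.32655851940655, 166.33644912333284, np.float64(41.86980392156862))
index by mask [-81.6 127.1  78. ] [-81.1 124.3  78. ]
index hand top [-82.6 127.9  78. ]
index hand side [-79.5 125.6  78. ]
handle [-34.6  74.7 108. ] [-32.4  74.5 108. ]
idx top u 54.0 123.0 v 162.0 217.0
idx side u 458.0 507.0 v 81.0 161.0
hand top u 214.0 334.0 v 40.0 157.0
hand side u 635.0 717.0 v 21.0 261.0
```

Run:
```python
from fit import *
f=grab_frame("top");cv2.imwrite("pics/t7.png",f)
a=cv2.resize(f[130:200,210:290],(640,560),interpolation=cv2.INTER_NEAREST);cv2.imwrite("pics/c7.png",a)
print(V(bot.read_state()["tcp_pos"]))
```

```text
[-74.6  74.7  94.7]
```

View pics/c7.png

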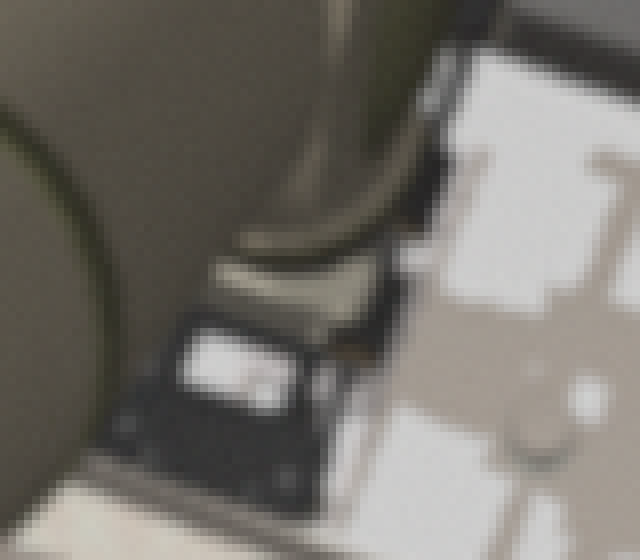

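Run:
```python
from fit import *
np.set_printoptions(linewidth=200)
t=cv2.imread("pics/top0.png");s=cv2.imread("pics/side0.png")
print("top u227-250 v148-170");print(t[148:170,226:252].mean(2).astype(int))
print("side u268-282 v158-174");print(s[158:174,268:284].mean(2).astype(int))
for n in("top","side"):
    for nm,p in(("idxtop",(-80,128,.084)),("idxbot",(-80,128,.072)),("ptr",(-34,115,.077))):
        a=proj(n,Wd(*p));print(n,nm,a.round(2),"d/10mm x",(proj(n,Wd(p[0]+10,*p[1:]))-a).round(2),"y",(proj(n,Wd(p[0],p[1]+10,p[2]))-a).round(2))
```

```text
top u227-250 v148-170
[[164 164 163 163 164 164 163 163 163 164 163 161 159 156 155 153 151 156 160 163 164 166 159 133 103  88]
 [165 166 163 164 165 165 166 164 162 165 162 161 157 156 152 148 148 151 149 152 158 162 155 125  95  82]
 [164 163 164 164 164 163 165 164 165 164 162 157 156 154 149 144 146 141 126 122 133 143 140 114  82  70]
 [163 164 164 165 164 164 164 165 165 163 160 159 156 153 144 140 143 129 101  85  94 107 111  93  67  55]
 [165 165 164 164 165 165 165 164 164 162 159 156 156 149 140 141 147 133 102  77  69  71  76  67  54  47]
 [164 164 164 164 163 164 165 165 164 161 157 156 153 149 141 148 155 150 128 103  84  71  67  65  54  46]
 [165 163 164 164 164 164 164 165 163 161 158 156 153 148 146 156 161 162 154 140 124 107  94  87  75  63]
 [165 165 165 164 165 164 165 163 161 160 156 153 147 142 150 160 167 165 165 159 153 140 131 122 112  96]
 [166 164 165 165 165 165 164 163 161 158 156 151 140 137 151 162 165 163 167 164 163 156 150 147 141 132]
 [164 164 165 164 163 164 165 162 160 158 156 149 138 139 153 163 165 164 165 165 163 159 155 155 155 152]
 [164 16
[... 2063 characters left out ...]
 54  58  55  74 107 107 108 111 126 152]
 [131 118 122 109 123  88  76  84  83 111 162 159 158 158 158 156]
 [123 122 151 125 160 153 109 111 110 120 159 156 156 155 156 155]
 [156 156 157 157 157 150 105 109 108 117 152 157 156 154 155 155]
 [155 155 155 155 156 150 115 105 109 114 116 156 156 156 156 156]]
top idxtop [232.62 163.78] d/10mm x [ 1.31 -3.34] y [-3.44 -1.21]
top idxbot [233.02 164.93] d/10mm x [ 1.3  -3.31] y [-3.4 -1.2]
top ptr [243.25 150.79] d/10mm x [ 1.28 -3.28] y [-3.4  -1.19]
side idxtop [274.41 163.34] d/10mm x [ 4.15 -0.68] y [-0.92 -2.79]
side idxbot [274.5  167.09] d/10mm x [ 4.11 -0.68] y [-0.91 -2.79]
side ptr [294.72 166.05] d/10mm x [ 4.11 -0.69] y [-1.06 -2.8 ]
```

Block edges put the index at about x = -81.5 mm, against a shut pointer at about -35 mm in the same pictures, with top and side agreeing to within 1 mm. That means a draw of about 46.5 mm, so TCP x goes to -80.5 mm; I'm at -74.6.

Emit:
move_arm(
  increments=[0, -3, 0, 0, 1, 0, -6, 0, 0, 1, 0, -9, 0, 0, 1, 0, -9, 0, 0, 1, 0, -9, 0, 0, 1],
)

```text
clock: 11.45
tcp_pos: [0.6026, 0.0954, 0.0947]
tool_rot: [[0.317, 0.949, 0.01], [0.948, -0.316, -0.024], [-0.019, 0.017, -1.0]]
force: [9.5, -2.3, -6.1]
grip_width: 0.0121
```

Run:
```python
from fit import *
s=bot.read_state();print(V(s["tcp_pos"]),s["grip_width"],s["force"],np.round(s["tool_rot"][:,2],3))
```

```text
[-81.6  74.7  94.7] 0.012141753828260696 [ 9.45150381 -2.27885104 -6.12784454] [ 0.01  -0.024 -1.   ]
```

Emit:
move_arm(
  increments=[0, -0.5, 0, 0, 1, 0, -0.5, 0, 0, 1, 0, -0.5, 0, 0, 1, 0, -0.5, 0, 0, 1, 0, -0.5, 0, 0, 1, 0, -0.5, 0, 0, 1],
)

```text
clock: 11.95
tcp_pos: [0.604, 0.0949, 0.0947]
tool_rot: [[0.317, 0.948, 0.013], [0.948, -0.317, -0.025], [-0.019, 0.02, -1.0]]
force: [9.4, -3.3, -6.4]
grip_width: 0.0122
```

Run:
```python
from fit import *
f=grab_frame("side");grab_frame("top")
s=bot.read_state();print(V(s["tcp_pos"]),s["grip_width"],s["force"],np.round(s["tool_rot"][:,2],3))
cv2.imwrite("pics/s8.png",f);cv2.imwrite("pics/c8.png",cv2.resize(f[140:260,240:360],(600,600),interpolation=cv2.INTER_CUBIC))
for x in(-80,-81.5): print("handle top side px (crop)",(proj("side",Wd(x,57,.136))-[240,140])*5+2.5,(proj("side",Wd(x,57,.08))-[240,140])*5+2.5)
```

```text
[-80.1  74.7  94.7] 0.011937157699688974 [ 9.45869117 -2.54110266 -6.86546385] [ 0.013 -0.025 -1.   ]
handle top side px (crop) [208.68721648 138.67379819] [209.23495046 230.5048062 ]
handle top side px (crop) [205.26064898 139.24415306] [205.97316698 231.068277  ]
```

View pics/c8.png

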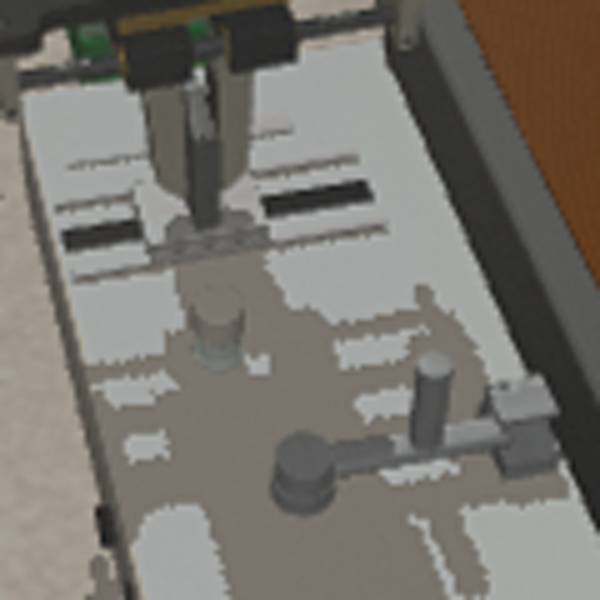

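Run:
```python
from fit import *
np.set_printoptions(linewidth=200)
a=cv2.imread("pics/side0.png").mean(2).astype(int);b=cv2.imread("pics/s8.png").mean(2).astype(int)
pa=proj("side",Wd(-34,57,.09));pb=proj("side",Wd(-80,57,.09));print(pa,pb)
for z in(.088,.096):
    pa=proj("side",Wd(-34.5,57,z));pb=proj("side",Wd(-81,57,z))
    for im,p in((a,pa),(b,pb)): 
        r,c=int(round(p[1])),int(p[0]);print(p.round(2),"row",r,"cols",c-6,im[r,c-6:c+8])
# carriage -y face end edges
for im,x in((a,-34.5),(b,-81)):
    for dx in(-28,28):
        p=proj("side",Wd(x+dx,55,.075));r,c=int(round(p[1])),int(p[0]);print("carr",p.round(2),c-6,im[r,c-6:c+8])
```

```text
[301.36406934 179.01229057] [281.32820684 182.45183305]
[301.12 179.69] row 180 cols 295 [154 154 150 102  53  59  60  58  74 127 151 149 150 149]
[280.89 183.16] row 183 cols 274 [150  99 101  99  73  61  63  62  61  66  87 103 102 102]
[301.24 177.13] row 177 cols 295 [151 142  69  51  57  61  60  59  66 107 151 147 148 148]
[280.88 180.61] row 181 cols 274 [162 163 158 109  51  64  63  63  61  78 118 115 159 159]
carr [289.13 186.47] 283 [160 160 158 158 158 151 102  86  89  88  85  87  91  95]
carr [313.08 182.31] 307 [130 108  96  90  81  88 116 158 156 154 154 156 154 155]
carr [268.93 189.97] 262 [167 166 165 165 166 166 157  98  91  99 110 106  99  87]
carr [293.22 185.76] 287 [ 90  90  94  93  94  91 111 170 166 165 165 164 160 159]
```

The carriage edges, seen in the same camera, give -35.1 mm when shut and -81.5 mm now, which matches the index at -81.5 mm. The side crop shows the latch arm seated in the keeper at (520,430). Handing in.

Run:
```python
from station import bot
s=bot.read_state();print(s["clock"],s["tcp_pos"],s["grip_width"]);print(bot.close_job())
```

```text
12.05 [0.60401473 0.0948667  0.09473186] 0.011937157699688974
the job is handed in; nothing more can be done
None
```

I closed the latch first, then drew the shutter to the mark. I handed the job in at 12.05 s with the gripper still holding the handle.

- **Latch:** I swung the knob round until it stopped against a push of about 20 N, at an angle of about 0. The last side picture shows the arm seated in the keeper.
- **Shutter:** it stayed shut until the latch was closed. I then drew it about 46.4 mm. The carriage edges put the pointer at x ≈ -81.5 mm in the viewer's frame, and the index block measures ≈ -81.5 mm in the same camera.
- **Hold:** grip opening was 11.9 mm on the 12 mm handle, with about 10 N of spring pull.

**What disagreed or could not be checked:**
- The fingers and arm hid the pointer and index in both views. The alignment is therefore inferred from the carriage edges and the first pictures, good to roughly 1–1.5 mm.
- The robot's own reading put the handle at -80.1 mm, or -80.4 mm at the grasp point. That means a draw of about 46.3 mm, which agrees with the picture; the absolute offset is about 1 mm of calibration.
- During the swing the tool sat about 5 mm further from the pivot than expected. I put this down to the knob sliding in the pads or a small error in the viewer's fitted position.
- The vial looked undisturbed in the last side picture. I did not measure the other bench items again.

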